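Send a microscope's light back to the eyepieces

ROBOT

A 6-joint arm with a two-finger parallel gripper is mounted at the origin on the work surface. World frame = base frame: x ahead of the robot, y to its left, z up, the work surface at z = 0. Lengths are in m, angles in rad, forces in N, time in s.
With the tool pointing down it reaches from about 0.4 to 0.825 m from the base axis. Payload 7 kg.
Tool frame: the origin (TCP) lies at the very end of the fingers, on their centre line; the grasp point (between the pads) lies 19 mm behind it; y points along the fingers, z is the direction in which the jaws open and shut, and the axes are right-handed (so a half turn about y gives the same grasp; the last joint's range is limited). The gripper opens to 88 mm and grips with 3 to 60 N. Pads are 19 mm wide; open, the fingers measure 130 mm over their backs; the gripper's body (78 mm by 193 mm) begins 47 mm behind the grasp point.
Start: joints at [1.431, 0.359, 0.012, 0, -1.224, -0.288], TCP at [0.28, 0.614, 0.227] pointing down, gripper open.
Joint ranges: [-3.07, 3.07], [-1.43, 2.12], [-1.02, 1.25], [-3.03, 1.67], [-3.05, -0], [-3.03, 3.03]. Speed limits (rad/s): [2.39, 2.39, 3.01, 3.14, 3.14, 3.14].

INTERFACE

Orientations are given as [roll, pitch, yaw] about the fixed x, y, z axes, in that order (R = Rz(yaw) Ry(pitch) Rx(roll)).
In Python, from station import get_state, grab_frame, job_done, regions_of gives the robot as it stands.
- The arm moves only by the tool drive_tool, never from a script. Its argument "rows" is a list of rows, each a list of 3 entries, a list of its own where there are three numbers: the shift along the world's x, y, z as a fraction of full scale, then the turn about the world's z as a fraction of full scale, then the opening, from 0 (shut) to 1 (fully open). A call has 1 to 12 rows; each row is the pose to reach, as a shift and turn from the pose commanded when the call began; what a row does not reach only later rows make up. Full scale, the value 1, is 30 cm for a shift and 90 degrees for a turn. A row lasts 1/10 s, in which the tool goes at most 50 mm and 8.59 degrees, less where a joint would pass 70% of its speed; a pose out of reach is approached as far as the arm can. A call with a number of a shift or a turn outside -1 to 1 is refused whole. A call with a gripper value outside its range is refused whole. The fingers move at their own pace and stop on an object; "newtons" is the grip in N (left out, the last holds). Time passes only in rows, so rows that repeat a pose let the fingers close. It gives the time, the measured TCP pose, the force and the opening at its end, in the units of the state.
- get_state(): the state, without advancing time (a new reading comes with each control period).
- grab_frame(name): name is "scene" or "top" or "wrist"; returns a dict with "img" (420x560x3 uint8, blue, green, red), "fx", "fy", "cx", "cy" (pixels), "T" (4x4, takes a point from camera to world coordinates); the wrist camera has in their place "hand_eye" (4x4, takes a point from camera to tool coordinates, whose origin is the TCP and whose axes are the tool frame's). Camera axes: x right, y down, z forward; pixel columns grow to the right and rows downward; lengths in m; the calibration is good to about 2 mm. The wrist camera is an equidistant fisheye: a pixel r from the principal point sees the ray r / f radians off the axis. A picture is of the moment at which its call begins: read the wrist's pose just before it. There is no depth.
- job_done(): hands the job in, once; it reports no verdict.
Trained networks look in a picture, given as the dict that the camera call returned (one of the last four; its "shot" number tells which), for a name from the list of things; names that differ only in an ending like _2 or _b are one class to them, and where a whole thing is asked for, a point or a joint stands for the part that bears it (a point fixed in the world has none). Each returns a list of dicts, best first, with "confidence" (0 to 1); they miss things now and then, are a little off and sometimes report something else, mostly with a low value. They report only what shows in the picture. A call takes as long as a camera call.
- regions_of(picture, thing): "pixels" (420x560 bool, what is visible of it) and "box" ([left, top, right, bottom] in pixels, round what is visible of it).
The state is a dict: "t": time; "q": joint angles; "qd": joint speeds; "joint_efforts": joint torques, N m; "eef_pos": TCP position; "ee_rot": TCP orientation; "force": force on the tool from outside, world axes, zero at the start; "moment": the same for the moment, N m; "width": finger opening in m.
Only numpy, scipy, OpenCV 4.12 (cv2) and the standard library are available. Lean on these libraries where they do the work, as an engineer would, in place of code of your own. Each camera call takes 0.05 s, during which the arm holds its last target. There are 200 camera calls.

TASK

The camera on this microscope is finished with: push the light-path lever on the side of its head inwards with a fingertip, past the middle click, until it is fully home and all the light goes to the eyepieces. Press gently - do not pinch or ram the lever, and do not shift, rock or lift the microscope, which only stands on its feet. Leave the vials, oil bottle and slide box around it where they are, and finish with the hand clear.

Things in the scene. Friction and masses are not known exactly. Their poses are not given: they have to be found in the camera images.
- microscope: White and black microscope with a camera on top, loose on four rubber feet, about 9 kg. Origin on the bench under its optical axis; z up, -x to the viewer's side (eyepieces), +x to the upright limb, +y to the lever's side. Base x -85 to 165, y +-95, 53 mm high. Stage 140 mm up, y +-75. Focus knobs at x 130 reach y +-85, 92 up. A level push of 25 N on the lever begins to tip it.
- head_top (a point): Centre of the top of the microscope's white head, 315 mm above the bench over its optical axis; axes as the microscope's. Head: x -56 to 48, y +-38 mm, 52 mm tall. On it stands a silver camera 48 mm across, centred at x 12, up to 392 mm above the bench. The two black eyepieces lie forward of x -50, within y +-52, and rise to 370 mm above the bench near x -155.
- lever_knob_face (a point): Centre of the outer end face of the lever's black knob, 288 mm above the bench; moves with the lever; axes as the microscope's (+y points out of the face). Knob: cylinder 19 mm across, 16 long, along y, on a 7 mm steel rod into the side of the head. At microscope x 10; y 96 mm with the lever out, 72 home (knob then still 12 mm off the rod's bushing). Nothing above or beside it.
- light_path_lever (a joint): Lever travel in m: 0 fully out (light to camera, as found, up to 1 mm off), 0.012 middle click (light shared), 0.024 inner click, fully home (light to eyepieces; end stop 0.8 mm on). Grows as the knob is pushed straight and level to the microscope's -y. About 7 to 8 N leaves either notch; once 1 mm over the crest half-way (0.006, 0.018) it snaps into the next, and stays in whichever notch it is in.
- sample_vial: Loose white vial with a pink cap, 19 mm across and 54 high, standing upright on the bench near the base. Origin at the centre of its underside. Not to be touched.
- oil_bottle: Loose amber immersion-oil bottle with a black cap, 28 mm across and 68 high, upright on the bench near the base. Origin at the centre of its underside. Not to be touched.
- slide_box: Blue box with a white lid, 97 x 84 x 37 mm, on the bench on the other side of the microscope. Origin at the centre of its underside. Not to be touched.
- vial_rack: Clear rack of 40 pink- and red-capped vials, 156 x 102 mm and 55 high, on the bench beyond the lever side. Origin at the centre of its underside. Not to be touched.

How it is judged:
By the outcome, as a careful person would: the job done as asked, in the order asked, and still so for the second after the job is handed in, with the robot touching nothing.
It also fails if it takes over 32 s, if anything falls off the work surface, if the arm or the gripper's body presses on something with over 40 N, if the wrist force passes 120 N, or if a joint passes its speed limit or range.

## Working session

There is one attempt and no reset: what is moved stays moved. The work goes in short steps, Python scripts to look and compute and a tool call to move; the robot and the scene stay as the last step left them, time stands still between calls to the robot, and variables do not carry over. Pictures are saved under pics/ and viewed, about 8 in all and at most 12, crops included, and the job is handed in when it is done.

Besides the shell and the picture viewer there is one more tool, called after "Request:" as name(argument=value, ...), one argument or row to a line, values as JSON. drive_tool: Moves the arm, as the interface text tells. Its arguments: {"type":"object","properties":{"rows":{"type":"array"},"newtons":{"type":"number"}},"required":["rows"]}

```bash
mkdir -p pics; python3 - <<'E'
from station import *
import cv2,numpy as np
s=get_state();print(s)
a={n:grab_frame(n) for n in("scene","top","wrist")}
for n in a:
  cv2.imwrite(f'pics/{n}0.png',a[n]['img']); print(n,{k:np.round(v,4).tolist() for k,v in a[n].items() if k not in('img',)})
  for t in("lever_knob_face","head_top","microscope","sample_vial","oil_bottle","slide_box","vial_rack"):
    for r in regions_of(a[n],t)[:2]:
      ys,xs=np.nonzero(r['pixels']); print(n,t,round(r['confidence'],2),r['box'],xs.mean().round(1),ys.mean().round(1))
cv2.imwrite('pics/both0.png',cv2.resize(np.vstack([a['scene']['img'],a['top']['img']]),None,fx=.71,fy=.71))
E
```

```text
{'t': 0.0, 'q': array([ 1.43109849e+00,  3.59402244e-01,  1.10520706e-02, -3.31716542e-04,
       -1.22411576e+00, -2.88117931e-01]), 'qd': array([ 8.43422456e-05, -5.39528891e-04, -8.31206070e-04,  5.53450773e-04,
        5.17950744e-04, -1.69571114e-03]), 'joint_efforts': array([ 2.62803725e-03, -5.82729685e+01,  2.93050289e+01,  6.99738890e+00,
        6.93943395e-03, -1.58527764e-04]), 'eef_pos': array([0.27986284, 0.61370299, 0.22561313]), 'ee_rot': array([-1.56910693e+00,  1.75479755e-04,  2.71366407e+00]), 'force': array([-0.02549532,  0.76353598,  0.29379565]), 'moment': array([-0.01556372, -0.01051521,  0.00990915]), 'width': 0.0872984930503031}
scene {'fx': 541.0294, 'fy': 541.0294, 'cx': 279.7419, 'cy': 200.4564, 'T': [[0.4049, 0.605, -0.6856, 1.3836], [0.9143, -0.26, 0.3105, -0.3515], [0.0096, -0.7525, -0.6585, 0.9736], [0.0, 0.0, 0.0, 1.0]], 'shot': 1}
scene lever_knob_face 0.65 [262.5, 187.9, 279.8, 198.1] 275.9 192.4
scene lever_knob_face 0.17 [299.5, 227.8, 309.1, 254.3] 304.6 242.2
scene head_top 0.87 [195.0, 123.0, 300.4, 358.4] 239.2 258.5
scene microscope 0.93 [19
[... 580 characters left out ...]
9873, 1.3041], [0.0, 0.0, 0.0, 1.0]], 'shot': 2}
top lever_knob_face 0.49 [254.0, 236.0, 269.1, 242.7] 261.2 238.6
top microscope 0.87 [294.6, 132.5, 383.3, 274.9] 338.7 200.2
top sample_vial 0.65 [281.7, 192.2, 285.9, 199.0] 284.1 195.0
top oil_bottle 0.52 [255.8, 237.2, 268.2, 242.0] 261.3 238.7
top slide_box 0.58 [397.2, 194.1, 439.0, 245.0] 419.8 218.0
top vial_rack 0.57 [190.0, 144.2, 244.2, 213.4] 217.4 177.2
top vial_rack 0.46 [302.1, 178.3, 327.6, 190.3] 311.5 184.4
wrist {'fx': 325.1923, 'fy': 325.1923, 'cx': 276.7147, 'cy': 207.6693, 'hand_eye': [[-0.0011, 0.9611, 0.2761, -0.0745], [-0.0002, -0.2761, 0.9611, -0.1586], [1.0, 0.001, 0.0005, -0.0013], [0.0, 0.0, 0.0, 1.0]], 'shot': 3}
```

View pics/both0.png

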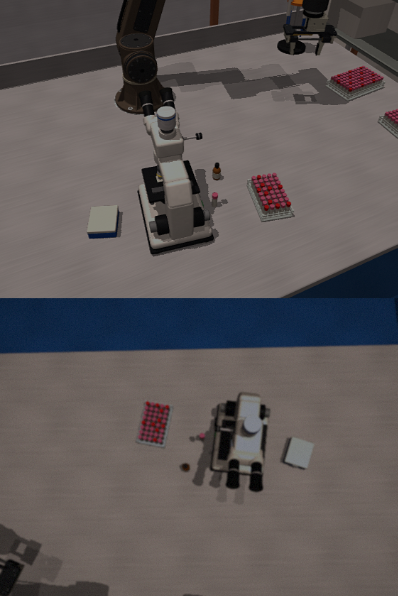

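```bash
python3 - <<'E'
import cv2,numpy as np
s=cv2.imread('pics/scene0.png')[110:260,180:330];t=cv2.imread('pics/top0.png')[125:285,245:405]
cv2.imwrite('pics/c.png',np.hstack([cv2.resize(s,(400,400),interpolation=2),cv2.resize(t,(400,400),interpolation=2)]))
E
```

```text
(no output)
```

View pics/c.png

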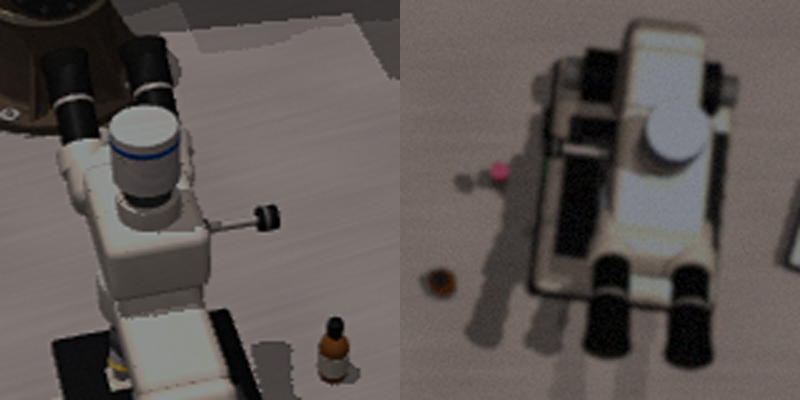

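```bash
cat > h.py <<'E'
import numpy as np
C={'scene':(541.03,279.74,200.46,[[0.4049,0.605,-0.6856,1.3836],[0.9143,-0.26,0.3105,-0.3515],[0.0096,-0.7525,-0.6585,0.9736]]),
'top':(508.15,282.97,212.14,[[-0.019,-0.9872,0.1585,0.424],[-0.9998,0.0205,0.0076,0.0253],[-0.0107,-0.1583,-0.9873,1.3041]])}
def proj(c,P):
  f,cx,cy,T=C[c];T=np.array(T);p=T[:,:3].T@(np.array(P)-T[:,3]);return np.array([cx+f*p[0]/p[2],cy+f*p[1]/p[2]])
def ray(c,u,v,z):
  f,cx,cy,T=C[c];T=np.array(T);d=T[:,:3]@[(u-cx)/f,(v-cy)/f,1];return T[:,3]+d*(z-T[2,3])/d[2]
E
python3 - <<'E'
from h import *
from scipy.optimize import least_squares
o=[('scene',(10,96,288),(283.5,191.4)),('scene',(12,0,392),(234.4,156.9)),('top',(12,0,392),(355.8,177)),
('top',(-85,95,45),(298.2,241)),('top',(-85,-95,45),(371,247)),('top',(10,88,288),(313,184))]
def w(p,m):
  c,s=np.cos(p[2]),np.sin(p[2]);x,y,z=np.array(m)/1000;return [p[0]+c*x-s*y,p[1]+s*x+c*y,z]
f=lambda p:np.concatenate([proj(c,w(p,m))-u for c,m,u in o])
r=least_squares(f,[.45,-.1,0],loss='soft_l1');print(r.x,r.fun.reshape(-1,2).round(1))
print('knob out',w(r.x,(10,96,288)),'home',w(r.x,(10,72,288)))
print(ray('scene',283.5,191.4,.288),ray('scene',234.4,156.9,.392),ray('top',355.8,177,.392))
for n,c,u,v,z in [('vial','top',284.1,195,.054),('vial','scene',301,272,.054),('oil','top',261.3,238.7,.06),('rack','top',217.4,177.2,.05),('rack','scene',379.5,278,.05)]:print(n,ray(c,u,v,z).round(3))
E
```

```text
[ 0.62525599 -0.1032569  -0.11456047] [[ 0.3 -0.7]
 [-0.4  0.1]
 [ 1.  -2.3]
 [-0.9  0.4]
 [ 2.7  1.6]
 [-6.1 -0.5]]
knob out [np.float64(0.6461642068297048), np.float64(-0.009029264779121457), np.float64(0.288)] home [np.float64(0.6434207657229872), np.float64(-0.03287194774253756), np.float64(0.288)]
[ 0.64801541 -0.01051316  0.288     ] [ 0.63732309 -0.10397331  0.392     ] [ 0.63297206 -0.10258862  0.392     ]
vial [0.668 0.031 0.054]
vial [0.668 0.027 0.054]
oil [0.559 0.089 0.06 ]
rack [0.718 0.199 0.05 ]
rack [0.75  0.182 0.05 ]
```

Request:
drive_tool(
  rows=[
    [[0.32,-0.46,0.2],-0.2,0],
    [[0.63,-0.93,0.4],-0.4,0],
    [[0.63,-0.93,0.4],-0.4,0],
    [[0.63,-0.93,0.4],-0.4,0],
    [[0.63,-0.93,0.4],-0.4,0],
    [[0.63,-0.93,0.4],-0.4,0],
    [[0.63,-0.93,0.4],-0.4,0],
    [[0.63,-0.93,0.4],-0.4,0],
    [[0.63,-0.93,0.4],-0.4,0],
    [[0.63,-0.93,0.4],-0.4,0],
  ],
  newtons=20,
)

```text
t: 2.2
eef_pos: [0.4687, 0.3354, 0.3461]
ee_rot: [-1.57, -0.0, 2.085]
force: [-0.0, 0.6, -0.3]
width: 0.0134
```

Request:
drive_tool(
  rows=[
    [[0.33,-0.4,0.0],-0.2,0],
    [[0.66,-0.82,-0.1],-0.4,0],
    [[0.66,-0.82,-0.1],-0.4,0],
    [[0.66,-0.82,-0.1],-0.4,0],
    [[0.66,-0.82,-0.1],-0.4,0],
    [[0.66,-0.82,-0.1],-0.4,0],
    [[0.66,-0.82,-0.1],-0.4,0],
    [[0.66,-0.82,-0.1],-0.4,0],
    [[0.66,-0.82,-0.1],-0.4,0],
    [[0.66,-0.82,-0.1],-0.4,0],
  ],
)

```text
t: 3.2
eef_pos: [0.6665, 0.0909, 0.3166]
ee_rot: [-1.571, -0.0, 1.459]
force: [0.4, -0.4, 0.6]
width: 0.0007
```

```bash
python3 - <<'E'
from station import *
import cv2,numpy as np
s=get_state();print(s['t'],s['eef_pos'],s['ee_rot'],s['force'],s['width'])
a=[grab_frame(n)['img'] for n in("scene","wrist")]
cv2.imwrite('pics/s1.png',a[0]);cv2.imwrite('pics/w1.png',a[1])
cv2.imwrite('pics/c1.png',np.hstack([cv2.resize(a[0][80:280,150:400],(400,320),interpolation=2),cv2.resize(a[1],(400,300))[:300] if 0 else cv2.resize(a[1],(400,320))]))
E
```

```text
3.2 [0.66649607 0.0909089  0.3165717 ] [-1.57069827e+00 -1.73176054e-04  1.45914262e+00] [ 0.43762176 -0.41852255  0.61143719] 0.0007183777474891434
```

View pics/c1.png

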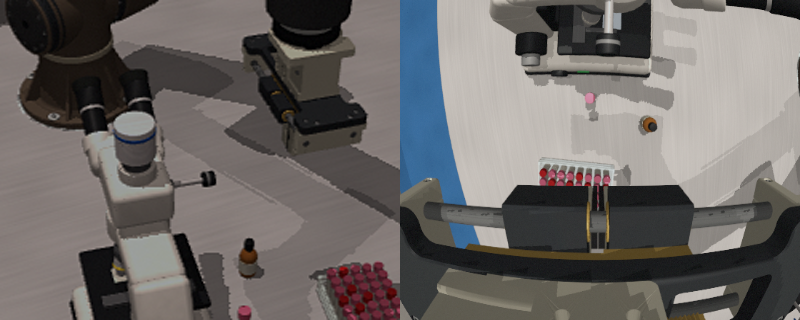

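```bash
python3 - <<'E'
import cv2
a=cv2.imread('pics/w1.png')[0:130,220:360];cv2.imwrite('pics/c2.png',cv2.resize(a,None,fx=5,fy=4.6 and 5,interpolation=2)[:600])
E
```

```text
(no output)
```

View pics/c2.png

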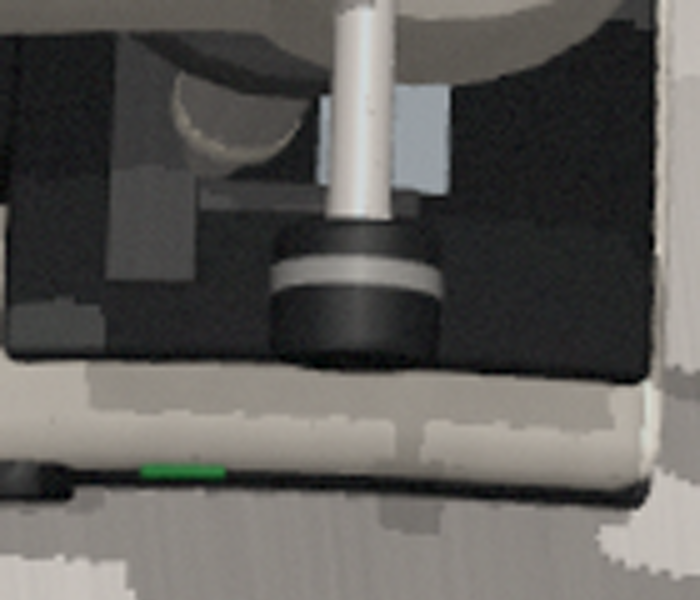

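```bash
cat >> h.py <<'E'
from scipy.spatial.transform import Rotation as Ro
def wray(u,v,z,pos,rot):
  f,cx,cy=325.1923,276.7147,207.6693
  H=np.array([[-0.0011,0.9611,0.2761,-0.0745],[-0.0002,-0.2761,0.9611,-0.1586],[1,0.001,0.0005,-0.0013]])
  a,b=u-cx,v-cy;r=np.hypot(a,b);t=r/f;d=np.array([np.sin(t)*a/r,np.sin(t)*b/r,np.cos(t)])
  R=Ro.from_euler('xyz',rot).as_matrix();o=R@H[:,3]+pos;d=R@H[:,:3]@d;return o+d*(z-o[2])/d[2]
E
python3 - <<'E'
from h import *
p=[0.66649607,0.0909089,0.3165717];r=[-1.5707,-0.00017,1.45914]
for n,u,v,z in [('faceL',274.4,69,.288),('faceR',308,69,.288),('mid',291.2,69,.288),('rodtop',293,2,.2915),('rodbot',292,43,.2915),('base corner-ish L',222,71,.14),('stage edge R',348,76,.14),('vial',264,128,.054),('pad tips',276,270,.3166)]:print(n,wray(u,v,z,p,r).round(4))
E
```

```text
faceL [ 0.6577 -0.0109  0.288 ]
faceR [ 0.6388 -0.009   0.288 ]
mid [ 0.6483 -0.0099  0.288 ]
rodtop [ 0.6429 -0.0495  0.2915]
rodbot [ 0.6463 -0.0245  0.2915]
base corner-ish L [ 0.7095 -0.0378  0.14  ]
stage edge R [ 0.5818 -0.0192  0.14  ]
vial [0.6772 0.0295 0.054 ]
pad tips [0.6688 0.097  0.3166]
```

Request:
drive_tool(
  rows=[
    [[-0.01,-0.06,-0.07],-0.01,0],
    [[-0.02,-0.12,-0.105],-0.015,0],
    [[-0.025,-0.18,-0.105],-0.015,0],
    [[-0.025,-0.223,-0.105],-0.015,0],
    [[-0.025,-0.223,-0.105],-0.015,0],
    [[-0.025,-0.223,-0.105],-0.015,0],
  ],
)

```text
t: 3.9
eef_pos: [0.66, 0.0216, 0.286]
ee_rot: [-1.572, -0.001, 1.433]
force: [-0.7, -0.3, -0.4]
width: 0.0004
```

```bash
python3 - <<'E'
from station import *
import cv2,numpy as np
s=get_state();print(s['t'],s['eef_pos'],s['ee_rot'],s['force'],s['width'])
a=[grab_frame(n)['img'] for n in("scene","wrist")]
cv2.imwrite('pics/s3.png',a[0]);cv2.imwrite('pics/w3.png',a[1])
cv2.imwrite('pics/c3.png',np.hstack([cv2.resize(a[0][110:260,180:330],(400,400),interpolation=2),cv2.resize(a[1][0:280,140:420],(400,400))]))
E
```

```text
3.9 [0.65999322 0.02161962 0.28602384] [-1.57218938e+00 -5.70653187e-04  1.43263007e+00] [-0.70715396 -0.31440621 -0.43478413] 0.0004152603546998588
```

View pics/c3.png

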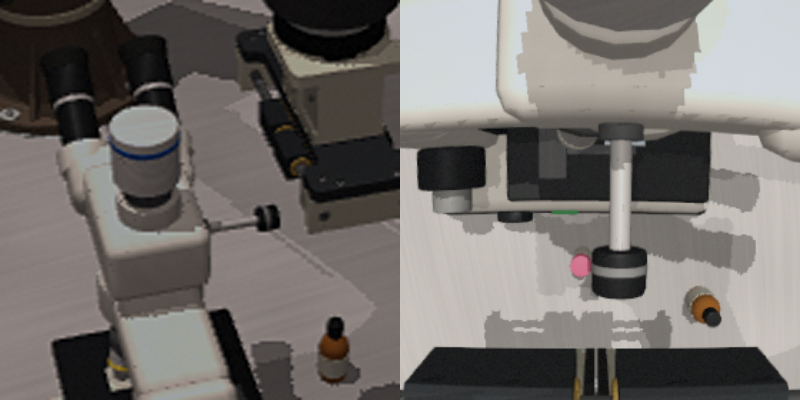

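```bash
python3 - <<'E'
from h import *
p=[0.65999,0.02162,0.28602];r=[-1.5722,-0.00057,1.43263]
for n,u,v,z in [('faceL',274.4,202,.288),('faceR',313,202,.288),('mid',293.7,202,.288),('rodbush',293.5,97,.2915),('rodbot',294,172,.2915),('tip L',266,245,.288),('tip R',289,245,.288),('tip L@.32',266,245,.33)]:print(n,wray(u,v,z,p,r).round(4))
E
```

```text
faceL [ 0.6579 -0.0108  0.288 ]
faceR [ 0.6387 -0.0082  0.288 ]
mid [ 0.6483 -0.0095  0.288 ]
rodbush [ 0.642  -0.0605  0.2915]
rodbot [ 0.6464 -0.0252  0.2915]
tip L [0.6654 0.0115 0.288 ]
tip R [0.6536 0.0131 0.288 ]
tip L@.32 [ 0.6615 -0.0056  0.33  ]
```

Request:
drive_tool(
  rows=[
    [[-0.016,-0.03,0],0,0],
    [[-0.032,-0.05,0],0,0],
    [[-0.032,-0.06,0],0,0],
    [[-0.032,-0.063,0],0,0],
    [[-0.032,-0.063,0],0,0],
  ],
)

```text
t: 4.5
eef_pos: [0.65, 0.0033, 0.2852]
ee_rot: [-1.571, -0.0, 1.433]
force: [-0.3, 0.3, 0.4]
width: 0.0008
```

Request:
drive_tool(
  rows=[
    [[0,-0.003,0],0,0],
    [[-0.001,-0.006,0],0,0],
    [[-0.001,-0.01,0],0,0],
    [[-0.002,-0.013,0],0,0],
    [[-0.002,-0.017,0],0,0],
    [[-0.002,-0.017,0],0,0],
  ],
)

```text
t: 5.1
eef_pos: [0.6495, -0.0011, 0.2851]
ee_rot: [-1.571, -0.001, 1.434]
force: [-1.3, 3.3, 1.1]
width: 0.0006
```

Request:
drive_tool(
  rows=[
    [[0,-0.003,0],0,0],
    [[-0.001,-0.006,0],0,0],
    [[-0.001,-0.01,0],0,0],
    [[-0.002,-0.013,0],0,0],
    [[-0.002,-0.013,0],0,0],
  ],
)

```text
t: 5.6
eef_pos: [0.6487, -0.0062, 0.285]
ee_rot: [-1.571, 0.0, 1.433]
force: [0.4, -0.2, 0.6]
width: 0.0004
```

Request:
drive_tool(
  rows=[
    [[0,-0.004,0],0,0],
    [[-0.001,-0.008,0],0,0],
    [[-0.002,-0.012,0],0,0],
    [[-0.002,-0.016,0],0,0],
    [[-0.002,-0.016,0],0,0],
  ],
)

```text
t: 6.1
eef_pos: [0.6483, -0.0092, 0.285]
ee_rot: [-1.571, -0.002, 1.434]
force: [-0.7, 6.1, 0.2]
width: 0.0007
```

```bash
python3 - <<'E'
from station import *
import cv2,numpy as np
a=[grab_frame(n)['img'] for n in("scene","wrist")]
s=get_state();print(s['t'],s['eef_pos'],s['ee_rot'],s['force'],s['moment'])
cv2.imwrite('pics/s4.png',a[0]);cv2.imwrite('pics/w4.png',a[1])
cv2.imwrite('pics/c4.png',np.hstack([cv2.resize(a[0][110:260,180:330],(400,400),interpolation=2),cv2.resize(a[1][80:280,180:380],(400,400),interpolation=2)]))
b=cv2.imread('pics/s3.png')
g=lambda i:cv2.cvtColor(i,6).astype(np.float32)[120:360,190:255]
print('scope shift px',cv2.phaseCorrelate(g(b),g(a[0])))
E
```

```text
6.2 [ 0.6483465  -0.00913337  0.28506998] [-1.57125333 -0.001955    1.43424862] [-0.12460499  5.41820067  0.05736252] [2.1179454  0.07088483 0.02130118]
scope shift px ((-0.0152916961681413, 0.0009030175276905084), 0.9903120360440678)
```

View pics/c4.png

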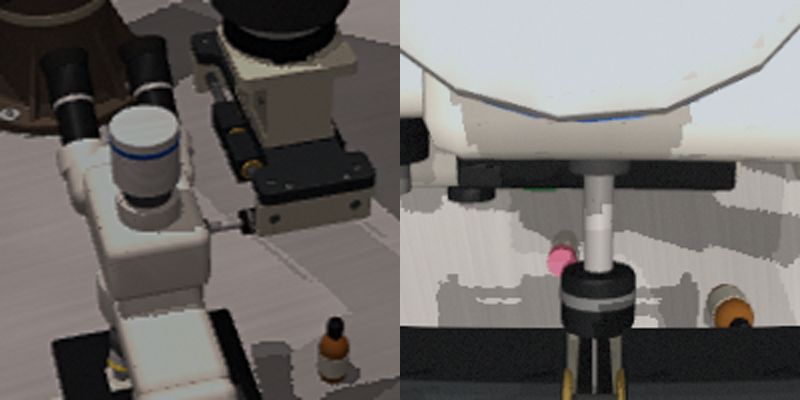

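Request:
drive_tool(
  rows=[
    [[0,-0.004,0],0,0],
    [[-0.001,-0.008,0],0,0],
    [[-0.001,-0.011,0],0,0],
    [[-0.002,-0.014,0],0,0],
    [[-0.002,-0.014,0],0,0],
  ],
)

```text
t: 6.7
eef_pos: [0.6475, -0.0149, 0.285]
ee_rot: [-1.571, 0.0, 1.434]
force: [0.8, 1.0, -1.2]
width: 0.0002
```

Request:
drive_tool(
  rows=[
    [[0,-0.003,0],0,0],
    [[-0.001,-0.006,0],0,0],
    [[-0.001,-0.009,0],0,0],
    [[-0.001,-0.009,0],0,0],
  ],
)

```text
t: 7.1
eef_pos: [0.6472, -0.0178, 0.2851]
ee_rot: [-1.571, 0.0, 1.433]
force: [-0.1, -0.3, -0.2]
width: 0.0002
```

Request:
drive_tool(
  rows=[
    [[0,-0.003,0],0,0],
    [[-0.001,-0.006,0],0,0],
    [[-0.001,-0.009,0],0,0],
    [[-0.001,-0.009,0],0,0],
  ],
)

```text
t: 7.5
eef_pos: [0.6469, -0.0202, 0.2851]
ee_rot: [-1.571, 0.0, 1.434]
force: [-0.0, 0.2, 1.5]
width: 0.0002
```

Request:
drive_tool(
  rows=[
    [[0,-0.002,0],0,0],
    [[0,-0.004,0],0,0],
    [[0,-0.006,0],0,0],
    [[0,-0.006,0],0,0],
  ],
)

```text
t: 7.9
eef_pos: [0.647, -0.0209, 0.2851]
ee_rot: [-1.571, -0.001, 1.434]
force: [-2.1, 5.1, 1.0]
width: 0.0005
```

```bash
python3 - <<'E'
from station import *
import cv2,numpy as np
a=[grab_frame(n)['img'] for n in("scene","wrist")]
s=get_state();print(s['t'],s['eef_pos'],s['ee_rot'],s['force'],s['moment'])
cv2.imwrite('pics/c5.png',np.hstack([cv2.resize(a[0][110:260,180:330],(400,400),interpolation=2),cv2.resize(a[1][80:280,180:380],(400,400),interpolation=2)]))
b=cv2.imread('pics/s3.png')
g=lambda i:cv2.cvtColor(i,6).astype(np.float32)[120:360,190:255]
print('scope shift px',cv2.phaseCorrelate(g(b),g(a[0])))
E
```

```text
8.0 [ 0.64696513 -0.02084322  0.28506265] [-1.57088226e+00 -1.39335244e-03  1.43409001e+00] [-1.41910396  6.48825341  0.60755593] [ 1.89886852  0.25221005 -0.04590438]
scope shift px ((0.010580166636934507, 0.008995436397952972), 0.9745224449921537)
```

View pics/c5.png

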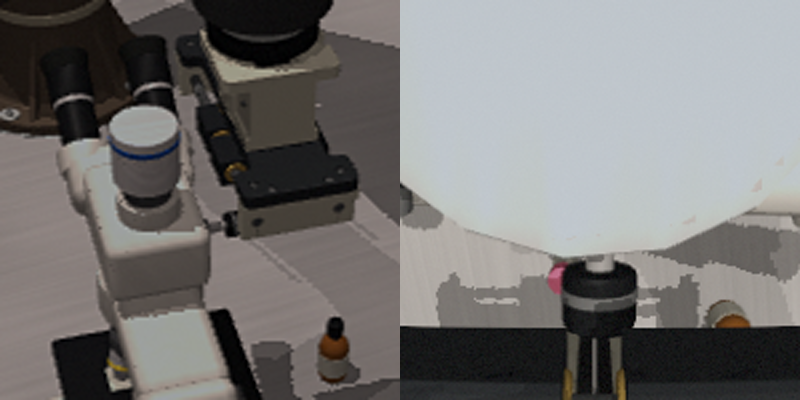

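Request:
drive_tool(
  rows=[
    [[0.002,0.01,0],0,0],
    [[0.01,0.06,0],0,0],
    [[0.02,0.15,0],0,0],
    [[0.03,0.24,0],0,0],
    [[0.03,0.24,0],0,0],
    [[0.03,0.24,0],0,0],
  ],
)

```text
t: 8.6
eef_pos: [0.656, 0.0511, 0.2848]
ee_rot: [-1.57, 0.001, 1.435]
force: [-0.6, -0.6, 0.0]
width: 0.0002
```

```bash
python3 - <<'E'
from station import *
import cv2,numpy as np
s=get_state();print(s['t'],s['eef_pos'].tolist(),s['ee_rot'].tolist(),s['force'])
a=[grab_frame(n)['img'] for n in("scene","wrist")]
cv2.imwrite('pics/w6.png',a[1])
cv2.imwrite('pics/c6.png',np.hstack([cv2.resize(a[0][110:260,180:330],(400,400),interpolation=2),cv2.resize(a[1][0:200,190:390],(400,400),interpolation=2)]))
b=cv2.imread('pics/s3.png')
g=lambda i:cv2.cvtColor(i,6).astype(np.float32)[120:360,190:255]
print('scope shift px',cv2.phaseCorrelate(g(b),g(a[0])))
E
```

```text
8.6 [0.6559612756094548, 0.05107954013698573, 0.28478552361155707] [-1.5704121677025284, 0.0005675549563699533, 1.4350576323513533] [-0.56243013 -0.57430043  0.03453861]
scope shift px ((0.008553548532802324, -0.023289875120369175), 1.004476934561023)
```

View pics/c6.png

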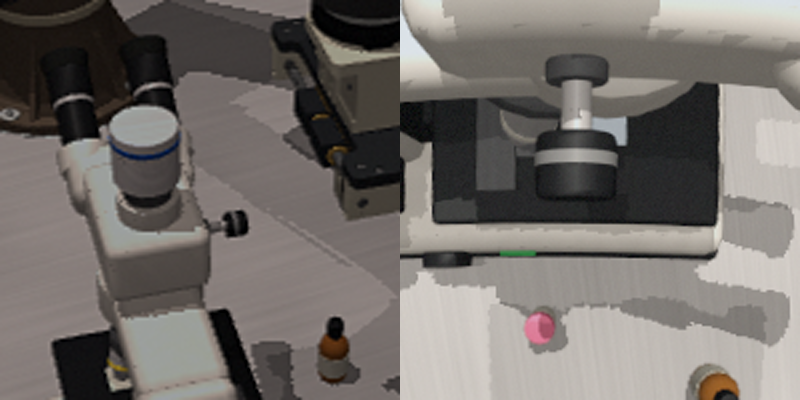

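```bash
python3 - <<'E'
from h import *
p=[0.65596,0.05108,0.28479];r=[-1.5704,0.00057,1.43506]
a=wray(278,94.5,.288,p,r);print(a,'travel',(np.array([.6483,-.0097])-a[:2])@[.13,.9915])
b=wray(278.5,41,.293,p,r);c=wray(278.5,66,.2945,p,r);print('gap',np.linalg.norm(b-c))
E
```

```text
[ 0.64511213 -0.0333554   0.288     ] travel 0.023868749923845113
gap 0.01235045848342709
```

Knob travel measures 23.9 mm and the gap to the bushing 12.4 mm, so the lever is fully home. The microscope has not shifted and the hand is clear, so I'm handing in.

```bash
python3 -c "
from station import *
print(job_done())"
```

```text
the job is handed in; nothing more can be done
None
```

The light-path lever is pushed fully home, past the middle click, so all the light should go to the eyepieces. I pushed it with the closed fingertips in small level steps, backed the hand about 7 cm clear, and handed the job in at about 8.7 s.

**Lever:** After I backed off, the wrist camera put knob travel at 23.9 mm (24 is home). The gap to the bushing measured 12.4 mm (12 expected).

**Force:** I read at most about 6.5 N on the lever, but only between steps, so the brief peaks at each click were not recorded. The 7 to 8 N needed to leave a notch must have been reached for a moment.

**Microscope and surroundings:** The scene camera showed no shift of the microscope (under 0.03 pixel). The sample vial and oil bottle looked undisturbed in the last pictures. The slide box and vial rack were outside those final views, but the hand never went near the box and passed well above the rack.

**One disagreement:** The fingers met the knob about 3 mm earlier than my pad-thickness estimate. The final picture measurement settled that the lever was home.

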